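# Set up the microwave test bench

## Robot

A 6-joint arm with a two-finger parallel gripper is mounted at the origin on the work surface. World frame = base frame: x ahead of the robot, y to its left, z up, the work surface at z = 0. Lengths are in m, angles in rad, forces in N, time in s.
With the tool pointing down it reaches from about 0.375 to 0.925 m from the base axis. Payload 5.7 kg.
Tool frame: the origin (TCP) lies midway between the tips of the shut fingers; the grasp point (between the pads) lies 19 mm behind it; z points along the fingers, x is the direction in which the jaws open and shut, and the axes are right-handed (so a half turn about z gives the same grasp; the last joint's range is limited). The gripper opens to 88 mm and grips with 3 to 60 N. Pads are 20 mm wide; open, the fingers measure 115 mm over their backs; the gripper's body (75 mm by 178 mm) begins 61 mm behind the grasp point.
Start: joints at [-1.347, 0.359, 1.51, -0, 1.272, -0.115], TCP at [0.199, -0.566, 0.223] pointing down, gripper open.
Joint ranges: [-2.97, 2.97], [-1.01, 2.36], [0.21, 2.38], [-0.96, 4.11], [0.2, 2.71], [-2.98, 2.98]. Speed limits (rad/s): [2.39, 2.39, 3.14, 3.14, 3.14, 3.14].

## Interface

Orientations are given as a unit quaternion [x, y, z, w].
In Python, from bench import move_ptp, servo_line, goto_joints, move_gripper, sleep, inverse_kinematics, capture, PlanningError, close_job, spot_in, silhouettes, current_clock, current_joint_pos, current_qvel, current_joint_torque, current_position, current_orientation, current_force, current_torque, current_finger_gap gives the robot as it stands. Calls block until the motion is done:
- move_ptp(position, orientation): joint-space move of the TCP to a pose.
- servo_line(position, orientation=None, rate=0.15, contact_N=None): straight line of the TCP; orientation=None keeps the orientation; rate is the mean speed in m/s. With contact_N (N) it stops when the force on the tool has changed by that much, and returns True; else False.
- goto_joints(angles): joint-space move.
- move_gripper(opening): finger opening in m; the grip force is fixed at half the most; returns when the fingers have stopped.
- sleep(seconds).
- inverse_kinematics(position, orientation): joint angles nearest the present ones, or None.
- capture(name): name is "scene" or "top" or "wrist"; returns a dict with "image" (400x640x3 uint8, blue, green, red), "range_z" (400x640 float32, m along the optical axis (not along the pixel's ray), 0 where there is no reading), "intrinsics" (3x3 intrinsics, pixels), "R" (3x3) and "t" (3): a world point X has camera coordinates R X + t. Camera axes: x right, y down, z forward; pixel columns grow to the right and rows downward; lengths in m; the calibration is good to about 2 mm. A picture is of the moment at which its call begins.
A pose or a line that the arm cannot do raises PlanningError and nothing moves.
- close_job(): hands the job in, once; it reports no verdict.
Trained networks look in the newest picture that a camera, given by its name, has taken for a name from the list of things; names that differ only in an ending like _2 or _b are one class to them, and where a whole thing is asked for, a point or a joint stands for the part that bears it (a point fixed in the world has none). Each returns a list of dicts, best first, with "conf" (0 to 1); they miss things now and then, are a little off and sometimes report something else, mostly with a low value. They report only what shows in the picture. A call takes as long as a camera call. They do not tell look-alikes from the thing itself.
- spot_in(camera, query): "xy" ([column, row] in pixels, amid what is visible of it).
- silhouettes(camera, query): "region" (400x640 bool, what is visible of it) and "xy" ([column, row] in pixels, amid what is visible of it).
Readings, each from a call of its own:
- current_clock(): time.
- current_joint_pos(): joint angles.
- current_qvel(): joint speeds.
- current_joint_torque(): joint torques, N m.
- current_position(): TCP position.
- current_orientation(): TCP orientation.
- current_force(): force on the tool from outside, world axes, zero at the start.
- current_torque(): the same for the moment, N m.
- current_finger_gap(): finger opening in m.
Only numpy, scipy, OpenCV 4.12 (cv2) and the standard library are available. Lean on these libraries where they do the work, as an engineer would, in place of code of your own. Each camera call takes 0.05 s, during which the arm holds its last target. There are 200 camera calls.

## Task

Set up the bench for a measurement: swing the RF switch lever away from the robot to OFF, then slide each brass launcher, never lifting it off the bench, onto the drawn outline of its own shape and size (centred, the square one in line with its square), and take each sample plate from the rack and lean it against the far side of the rest wall, its lower edge on the table and its top tilted back some 10 to 25 degrees onto the wall. When all stand as they should, swing the lever back to ON; touch launchers and plates only while the switch is OFF, and leave the bottle, wrench and tape alone.

Things in the scene. Friction and masses are not known exactly. Their poses are not given: they have to be found in the camera images.
- wide_c (a point): wide round brass launcher, 90 mm tall: body 80 mm diameter and 45 mm high, above it a 22 mm diameter steel stem up to 90 mm. Point: on its axis, 45 mm above its underside. About 0.55 kg.
- square_c (a point): square brass launcher, 90 mm tall: body 64 x 64 mm and 48 mm high, above it an upright steel tab (44 mm along its x, 12 mm thick along its y) up to 90 mm. Point: on its axis, 45 mm above its underside; z up. About 0.55 kg.
- narrow_c (a point): narrow round brass launcher, 90 mm tall: body 60 mm diameter and 50 mm high, above it a 22 mm diameter steel stem up to 90 mm. Point: on its axis, 45 mm above its underside. About 0.45 kg.
- mark_wide: the large dark circle drawn on the slide bench (92 mm outside diameter), the measuring position of the wide round launcher. Origin: its centre, on the bench's top
- mark_square: the dark square drawn on the slide bench (80 mm outside), the measuring position of the square launcher. Origin: its centre; x and y along its sides
- mark_narrow: the small dark circle drawn on the slide bench (72 mm outside diameter), the measuring position of the narrow round launcher. Origin: its centre
- bench: white PTFE slide bench, slippery (friction about 0.2), a fixed tray 380 mm (x) by 470 mm (y), its floor 15 mm above the table, with a rim 8 mm wide all round, its top 37 mm above the table; launchers wait along its edge nearest the robot and the drawn outlines lie along its far part. Origin: centre of its underside
- rack: white plastic rack, fixed, 95 mm (its x) by 180 mm (its y); floor 10 mm thick, three slots 58 mm apart along its y, each 13 mm wide and 85 mm long (along its x) between walls that reach 60 mm above the table. Origin: centre of its underside
- rest: white plastic plate rest, fixed: an upright wall 12 mm thick (its x), 300 mm long (its y), 80 mm high, with a foot and two ribs only on its -x side (towards the robot). The plates lean on its +x side, their lower edge on the table, and stay by friction. Origin: centre of the wall's underside; x points to the far side, where plates go, y along the wall
- rf (a joint): RF switch lever's angle, rad: 0 = leaning to the robot (-x of the switch) = ON; 1 = leaning away (+x) = OFF. It stays where it is left, with light friction
- rf_tip (a point): centre of the RF lever's top end (a ball of 26 mm diameter on a 10 mm stalk, 80 mm from the pivot; the pivot lies 22 mm above the housing's origin, so the ball's centre is 38 mm to the -x side of the pivot at 0 and 38 mm to the +x side at 1, 92 mm high at both ends and 102 mm midway)
- rf_base: grey housing block of the RF switch, 70 x 50 x 25 mm, fixed on the table. Origin: centre of its underside; the lever swings in its x-z plane
- bottle: solvent bottle, 60 mm diameter, 150 mm tall, a bystander; origin at its underside
- wrench: steel wrench lying on the table, a bystander
- tape: roll of tape, 90 mm diameter, 24 mm high, a bystander; origin at its underside
- plate0_c (a point): grey laminate sample plate, 75 mm wide (its x), 10 mm thick (its y), 150 mm tall (its z), 0.2 kg, standing upright in a slot of the rack, lower edge 10 mm above the table. Point: its centre. May be absent.
- plate1_c (a point): grey laminate sample plate, 75 mm wide (its x), 10 mm thick (its y), 150 mm tall (its z), 0.2 kg, standing upright in a slot of the rack, lower edge 10 mm above the table. Point: its centre. May be absent.
- plate2_c (a point): grey laminate sample plate, 75 mm wide (its x), 10 mm thick (its y), 150 mm tall (its z), 0.2 kg, standing upright in a slot of the rack, lower edge 10 mm above the table. Point: its centre. May be absent.
Not all that is in view belongs to the job. Leave any green or purple look-alike of the part that bears square_c alone.

How it is judged:
On the way, in this order (a step that is already met when the one before it is completed fails the run):
1. the RF switch is swung to OFF (value of joint rf above 0.8 rad), for 0.2 s.
2. all launchers stand on their outlines and all plates present lean on the rest, released, with the switch still OFF (horizontal distance between wide_c and mark_wide below 0.01 m and angle between each of wide_c, square_c, narrow_c's own z axis and vertical below 0.12 rad and height (world z) of wide_c between 0.053 and 0.067 m and horizontal distance between square_c and mark_square below 0.01 m and height (world z) of square_c between 0.053 and 0.067 m and horizontal distance between narrow_c and mark_narrow below 0.01 m and height (world z) of narrow_c between 0.053 and 0.067 m and (angle between the x axis of square_c and the x axis of mark_square, either way round below 0.2 rad or angle between the x axis of square_c and the y axis of mark_square, either way round below 0.2 rad) and angle between plate0_c's own z axis and vertical between 0.12 and 0.55 rad and height (world z) of plate0_c between 0.058 and 0.082 m and x of plate0_c in the frame of rest between 0 and 0.05 m and y of plate0_c in the frame of rest between -0.15 and 0.15 m and contact force between each of plate0, plate1, plate2 and rest above 0.03 N and angle between plate1_c's own z axis and vertical between 0.12 and 0.55 rad and height (world z) of plate1_c between 0.058 and 0.082 m and x of plate1_c in the frame of rest between 0 and 0.05 m and y of plate1_c in the frame of rest between -0.15 and 0.15 m and angle between plate2_c's own z axis and vertical between 0.12 and 0.55 rad and height (world z) of plate2_c between 0.058 and 0.082 m and x of plate2_c in the frame of rest between 0 and 0.05 m and y of plate2_c in the frame of rest between -0.15 and 0.15 m and linear speed of each of wide, square, narrow, plate0, plate1, plate2 below 0.02 m/s and contact force between the fingers and wide below 0.1 N and contact force between the fingers and square below 0.1 N and contact force between the fingers and narrow below 0.1 N and contact force between the fingers and plate0 below 0.1 N and contact force between the fingers and plate1 below 0.1 N and contact force between the fingers and plate2 below 0.1 N and value of joint rf above 0.8 rad), for 0.3 s.
3. the RF switch is swung back to ON (value of joint rf below 0.2 rad), for 0.2 s.
At the end, for the whole second after the job is handed in: Each launcher: upright, within 10 mm of the centre of its own outline (the square one within 11 deg of its square). Each plate present: leaning on the far side of the rest wall, 7 to 31 deg from upright, lower edge on the table, within the wall's length. All at rest; RF lever below 0.2 rad (horizontal distance between wide_c and mark_wide below 0.01 m and angle between each of wide_c, square_c, narrow_c's own z axis and vertical below 0.12 rad and height (world z) of wide_c between 0.053 and 0.067 m and horizontal distance between square_c and mark_square below 0.01 m and height (world z) of square_c between 0.053 and 0.067 m and horizontal distance between narrow_c and mark_narrow below 0.01 m and height (world z) of narrow_c between 0.053 and 0.067 m and (angle between the x axis of square_c and the x axis of mark_square, either way round below 0.2 rad or angle between the x axis of square_c and the y axis of mark_square, either way round below 0.2 rad) and angle between plate0_c's own z axis and vertical between 0.12 and 0.55 rad and height (world z) of plate0_c between 0.058 and 0.082 m and x of plate0_c in the frame of rest between 0 and 0.05 m and y of plate0_c in the frame of rest between -0.15 and 0.15 m and contact force between each of plate0, plate1, plate2 and rest above 0.03 N and angle between plate1_c's own z axis and vertical between 0.12 and 0.55 rad and height (world z) of plate1_c between 0.058 and 0.082 m and x of plate1_c in the frame of rest between 0 and 0.05 m and y of plate1_c in the frame of rest between -0.15 and 0.15 m and angle between plate2_c's own z axis and vertical between 0.12 and 0.55 rad and height (world z) of plate2_c between 0.058 and 0.082 m and x of plate2_c in the frame of rest between 0 and 0.05 m and y of plate2_c in the frame of rest between -0.15 and 0.15 m and linear speed of each of wide, square, narrow, plate0, plate1, plate2 below 0.02 m/s and value of joint rf below 0.2 rad and velocity of joint rf below 0.1 rad/s); the robot touches nothing.
It fails at once if a launcher is lifted off the bench (more than 12 mm) (height (world z) of any of wide_c, square_c, narrow_c above 0.072 m).
It fails at once if a launcher or plate is held or pushed by the fingers while the switch is not OFF (value of joint rf below 0.6 rad and (contact force between the fingers and wide above 2 N or contact force between the fingers and square above 2 N or contact force between the fingers and narrow above 2 N or contact force between the fingers and plate0 above 2 N or contact force between the fingers and plate1 above 2 N or contact force between the fingers and plate2 above 2 N)).
It fails at once if a bystander is moved more than 30 mm (distance of any of bottle, wrench, tape from where it was at the start of the episode above 0.03 m).
Of plate0, plate1, plate2 only 2 to 3 are there at a start; the rules pass over those that are not, and their reading is None.
At some moment in a run one of wide, square, narrow may be knocked a few centimetres aside while the robot is not near it.
It also fails if it takes over 208 s, if anything falls off the work surface, if the arm or the gripper's body presses on something with over 40 N, if the wrist force passes 120 N, or if a joint passes its speed limit or range.

## Working session

There is one attempt and no reset: what is moved stays moved. The work goes in short steps, each a Python script; the robot and the scene stay as the last script left them, time stands still between calls to the robot, and variables do not carry over. Pictures are saved under pics/ and viewed, about 12 in all and at most 16, crops included, and the job is handed in when it is done.

```bash
ls; mkdir -p pics
python3 - <<'E'
from bench import *
import cv2,numpy as np
a=capture("scene");b=capture("top")
cv2.imwrite("pics/s0.png",a["image"]);cv2.imwrite("pics/t0.png",b["image"])
for c in(a,b):
    print(c["intrinsics"].tolist(),(-c["R"].T@c["t"]).round(3),c["R"].round(3).tolist())
for q in["wide_c","square_c","narrow_c","mark_wide","mark_square","mark_narrow","bench","rack","rest","rf_tip","rf_base","bottle","wrench","tape","plate0_c"]:
    for n in("scene","top"):
        print(q,n,[(round(d["conf"],2),np.round(d["xy"]).tolist()) for d in spot_in(n,q)])
print(current_clock())
E
```

```text
pics
[[380.96825895735134, 0.0, 323.0998538828252], [0.0, 380.96825895735134, 210.22757777421103], [0.0, 0.0, 1.0]] [ 1.06  -0.029  1.065] [[-0.063, 0.998, 0.003], [0.88, 0.057, -0.471], [-0.47, -0.027, -0.882]]
[[403.4734013772771, 0.0, 318.62857633468366], [0.0, 403.4734013772771, 194.86889614627984], [0.0, 0.0, 1.0]] [ 0.409 -0.045  1.324] [[0.023, -1.0, -0.01], [-0.995, -0.022, -0.094], [0.093, 0.012, -0.996]]
wide_c scene [(0.84, [321.0, 190.0])]
wide_c top [(0.89, [329.0, 224.0])]
square_c scene [(0.83, [209.0, 143.0]), (0.79, [239.0, 184.0]), (0.72, [414.0, 247.0]), (0.68, [248.0, 138.0])]
square_c top [(0.92, [413.0, 285.0]), (0.88, [458.0, 282.0]), (0.57, [412.0, 229.0])]
narrow_c scene [(0.73, [280.0, 185.0]), (0.15, [243.0, 182.0])]
narrow_c top [(0.88, [373.0, 223.0])]
mark_wide scene [(0.77, [281.0, 252.0])]
mark_wide top [(0.7, [196.0, 262.0]), (0.64, [367.0, 164.0])]
mark_square scene [(0.62, [321.0, 186.0]), (0.56, [317.0, 250.0])]
mark_square top [(0.88, [334.0, 161.0]), (0.17, [245.0, 172.0])]
mark_narrow scene [(0.94, [242.0, 247.0])]
mark_narrow top [(0.7, [400.0, 166.0])]
bench scene [(0.64, [270.0, 219.0])]
bench top [(0.81, [380.0, 201.0])]
rack scene [(0.7, [427.0, 199.0]), (0.19, [280.0, 250.0])]
rack top [(0.57, [233.0, 224.0]), (0.25, [281.0, 240.0])]
rest scene [(0.84, [415.0, 248.0])]
rest top [(0.74, [246.0, 171.0]), (0.6, [367.0, 165.0])]
rf_tip scene [(0.63, [371.0, 172.0])]
rf_tip top [(0.59, [280.0, 239.0])]
rf_base scene [(0.75, [371.0, 184.0]), (0.19, [280.0, 251.0])]
rf_base top [(0.83, [286.0, 229.0])]
bottle scene [(0.74, [325.0, 298.0])]
bottle top [(0.62, [324.0, 116.0])]
wrench scene [(0.67, [454.0, 164.0])]
wrench top [(0.57, [196.0, 264.0])]
tape scene []
tape top [(0.95, [258.0, 114.0])]
plate0_c scene [(0.58, [409.0, 181.0])]
plate0_c top [(0.78, [242.0, 222.0]), (0.32, [196.0, 263.0])]
1.6
```

View pics/s0.png

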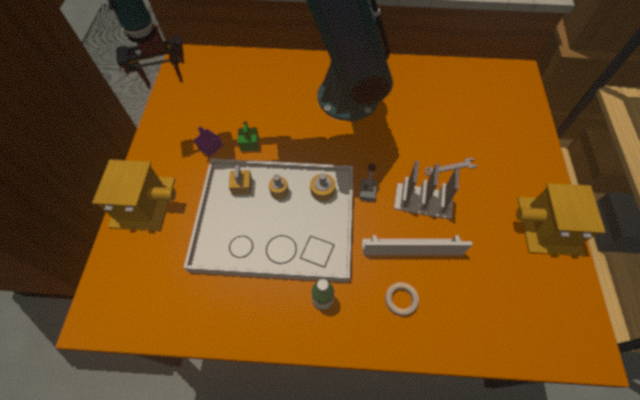

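View pics/t0.png

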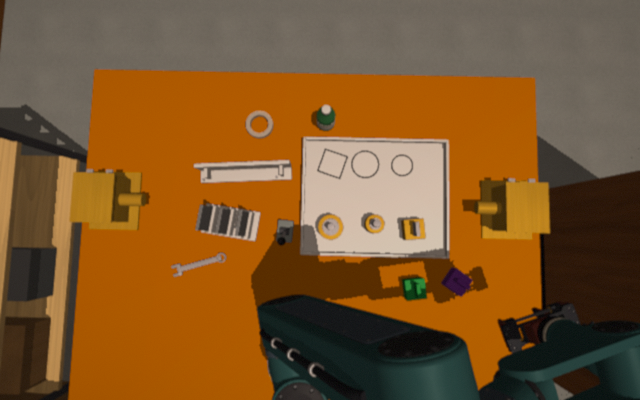

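```bash
cat > h.py <<'E'
from bench import *
import cv2,numpy as np
from scipy.spatial.transform import Rotation as Ro
def rect(c,z,x0,x1,y0,y1,s=0.001):
    """orthographic picture of plane z: col=(y1-y)/s, row=(x1-x)/s"""
    H=c["intrinsics"]@np.column_stack([c["R"][:,0],c["R"][:,1],c["R"][:,2]*z+c["t"]])
    A=np.array([[0,-s,x1],[-s,0,y1],[0,0,1.]])
    return cv2.warpPerspective(c["image"],H@A,(int((y1-y0)/s),int((x1-x0)/s)),flags=cv2.INTER_LINEAR|cv2.WARP_INVERSE_MAP)
def cloud(c):
    d=c["range_z"];v,u=np.nonzero(d>0);z=d[v,u];K=c["intrinsics"]
    p=np.stack([(u-K[0,2])/K[0,0]*z,(v-K[1,2])/K[1,1]*z,z],1)
    return (p-c["t"])@c["R"],u,v
def ray(c,uv,z):
    K=c["intrinsics"];d=c["R"].T@np.linalg.inv(K)@[uv[0],uv[1],1];o=-c["R"].T@c["t"]
    return o+d*(z-o[2])/d[2]
def down(yaw):
    """tool down, jaw axis at angle yaw from world x"""
    return (Ro.from_euler('z',yaw)*Ro.from_euler('x',np.pi)).as_quat()
E
python3 - <<'E'
from h import *
a=capture("scene");b=capture("top")
X=(.28,.80,-.5,.45)
for n,c in(("s",a),("t",b)):
    im=rect(c,.015,*X); cv2.imwrite(f"pics/r_{n}.png",im)
np.savez("c0.npz",**{n+k:c[k] for n,c in(("s",a),("t",b)) for k in c if k in("image","range_z","R","t","intrinsics")})
for q in["wide_c","square_c","narrow_c","rack","rest","rf_base","rf_tip","plate0_c"]:
  for n,c in(("scene",a),("top",b)):
    P,u,v=cloud(c)
    for d in silhouettes(n,q):
        if d["conf"]<.4: continue
        m=d["region"][v,u];p=P[m]
        if len(p)<5: continue
        t=np.percentile(p[:,2],95);q2=p[p[:,2]>t-.008]
        print(q,n,round(d["conf"],2),len(p),"med",np.median(p,0).round(3),"toplev",t.round(3),q2.mean(0).round(3),"min",np.percentile(p,2,axis=0).round(3),"max",np.percentile(p,98,axis=0).round(3))
E
```

```text
wide_c scene 0.89 568 med [ 0.446 -0.067  0.06 ] toplev 0.102 [ 0.434 -0.066  0.103] min [ 0.403 -0.103  0.02 ] max [ 0.471 -0.033  0.105]
wide_c scene 0.71 14235 med [ 0.547 -0.226  0.015] toplev 0.036 [ 0.552 -0.214  0.035] min [ 0.348 -0.436  0.01 ] max [0.721 0.019 0.038]
wide_c scene 0.49 406 med [0.418 0.078 0.025] toplev 0.103 [0.389 0.08  0.103] min [0.382 0.055 0.005] max [0.451 0.102 0.106]
wide_c top 0.65 513 med [ 0.43  -0.067  0.063] toplev 0.105 [ 0.43  -0.066  0.106] min [ 0.394 -0.101  0.028] max [ 0.466 -0.032  0.108]
square_c scene 0.94 534 med [ 0.261 -0.331  0.045] toplev 0.087 [ 0.248 -0.334  0.087] min [ 0.172 -0.381 -0.003] max [ 0.28  -0.301  0.09 ]
square_c scene 0.6 540 med [ 0.281 -0.461  0.045] toplev 0.088 [ 0.272 -0.467  0.088] min [ 0.227 -0.52  -0.001] max [ 0.31  -0.428  0.09 ]
square_c scene 0.58 550 med [ 0.446 -0.323  0.061] toplev 0.103 [ 0.435 -0.327  0.103] min [ 0.402 -0.365  0.015] max [ 0.465 -0.295  0.105]
square_c top 0.89 518 med [ 0.27  -0.461  0.049] toplev 0.092 [ 0.269 -0.466  0.091] min [ 0.231 -0.502  0.01 ] max [ 0.304 -0.428  0.094
[... 1115 characters left out ...]
83 [0.619 0.217 0.081] min [0.575 0.071 0.005] max [0.628 0.356 0.085]
rf_base top 0.76 373 med [0.412 0.077 0.028] toplev 0.107 [0.383 0.081 0.106] min [0.376 0.055 0.018] max [0.447 0.103 0.109]
rf_tip top 0.6 295 med [0.439 0.254 0.132] toplev 0.164 [0.438 0.257 0.161] min [0.402 0.248 0.06 ] max [0.474 0.264 0.165]
rf_tip top 0.58 64 med [0.385 0.08  0.106] toplev 0.111 [0.383 0.081 0.107] min [0.373 0.071 0.054] max [0.405 0.092 0.112]
plate0_c scene 0.59 227 med [0.45  0.195 0.126] toplev 0.161 [0.441 0.198 0.159] min [0.403 0.19  0.034] max [0.472 0.204 0.162]
plate0_c top 0.58 259 med [0.433 0.197 0.136] toplev 0.163 [0.434 0.199 0.161] min [0.397 0.191 0.059] max [0.468 0.208 0.164]
```

Run:
```python
import cv2,numpy as np
i=[cv2.imread(f"pics/r_{n}.png") for n in"st"]
cv2.imwrite("pics/r.png",cv2.resize(np.vstack(i),None,fx=.55,fy=.55,interpolation=cv2.INTER_AREA))
```

```text
(no output)
```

View pics/r.png

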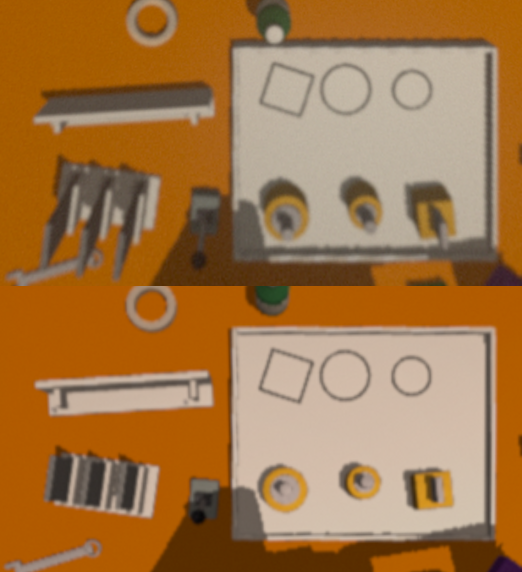

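Run:
```python
from h import *
from scipy import ndimage as N
D=np.load("c0.npz")
for n in"st":
    c={k:D[n+k] for k in("image","range_z","R","t","intrinsics")}
    x0,x1,y0,y1=.58,.70,-.36,0.0
    g=cv2.cvtColor(rect(c,.015,x0,x1,y0,y1,.0005),cv2.COLOR_BGR2GRAY)
    bg=cv2.medianBlur(g,51).astype(int); m=((bg-g)>25).astype(np.uint8)
    cs,_=cv2.findContours(m,cv2.RETR_EXTERNAL,cv2.CHAIN_APPROX_NONE)
    for k in cs:
        if cv2.contourArea(k)<3000: continue
        r=cv2.minAreaRect(k);(u,v),R=cv2.minEnclosingCircle(k)
        f=lambda u,v:np.round([x1-v*.0005,y1-u*.0005],4)
        print(n,"mark rect",f(*r[0]),np.array(r[1])*.0005,round(r[2],1),"circ",f(u,v),round(R*.001,4))
    P,_,_=cloud(c)
    dz=.003 if n=="t" else 0
    P[:,2]-=dz
    def box(nm,xl,yl,zl):
        p=P[(P[:,0]>xl[0])&(P[:,0]<xl[1])&(P[:,1]>yl[0])&(P[:,1]<yl[1])&(P[:,2]>zl[0])&(P[:,2]<zl[1])]
        if len(p)<5: print(nm,len(p));return
        r=cv2.minAreaRect(p[:,:2].astype(np.float32))
        pc=p[:,:2]-p[:,:2].mean(0);w,V=np.linalg.eigh(pc.T@pc);a=np.degrees(np.arctan2(V[1,1],V[0,1]))
        print(n,nm,len(p),"mean",p.mean(0).round(4),"rect",np.round(r[0],4),np.round(r[1],3),round(r[2],1),"PCA",round(a,1))
    box("wide stem",(.38,.48),(-.12,-.01),(.095,.112))
    box("wide body",(.38,.48),(-.12,-.01),(.053,.066))
    box("narrow stem",(.4,.49),(-.25,-.15),(.095,.112))
    box("narrow body",(.4,.49),(-.25,-.15),(.058,.071))
    box("tab",(.38,.48),(-.39,-.27),(.095,.112))
    box("sq body",(.38,.48),(-.39,-.27),(.056,.069))
    box("rest top",(.59,.65),(.05,.38),(.072,.086))
    for i,y in enumerate((.197,.255,.313)): box(f"plate{i}",(.37,.51),(y-.025,y+.025),(.15,.166))
    box("ball",(.35,.41),(.05,.11),(.094,.112)); box("house",(.37,.48),(.04,.12),(.018,.031))
    box("bottle",(.68,.85),(-.12,.02),(.14,.16)); box("rackwall",(.37,.51),(.14,.35),(.054,.064))
```

```text
s mark rect [ 0.6386 -0.2981] [0.07136397 0.07459182] 70.8 circ [ 0.6372 -0.2987] 0.0749
s mark rect [ 0.6383 -0.1784] [0.0930124  0.09325494] 14.0 circ [ 0.6382 -0.1783] 0.0948
s mark rect [ 0.6376 -0.0712] [0.08304217 0.08275117] 18.1 circ [ 0.6381 -0.0709] 0.1112
s wide stem 45 mean [ 0.4331 -0.0666  0.1032] rect [ 0.431  -0.0665] [0.024 0.018] 3.8 PCA -161.9
s wide body 362 mean [ 0.4382 -0.0667  0.0601] rect [ 0.4323 -0.0662] [0.077 0.078] 49.2 PCA 89.4
s narrow stem 41 mean [ 0.4465 -0.2042  0.1031] rect [ 0.4458 -0.204 ] [0.019 0.018] 1.7 PCA 158.3
s narrow body 195 mean [ 0.4512 -0.2031  0.0646] rect [ 0.4459 -0.2046] [0.057 0.057] 15.3 PCA 105.7
s tab 58 mean [ 0.4332 -0.3272  0.103 ] rect [ 0.4327 -0.3279] [0.045 0.012] 5.9 PCA -174.2
s sq body 296 mean [ 0.436 -0.326  0.062] rect [ 0.4325 -0.3279] [0.066 0.064] 5.0 PCA 122.5
s rest top 453 mean [0.6228 0.2134 0.0786] rect [0.6224 0.2155] [0.014 0.298] 3.1 PCA 93.4
s plate0 90 mean [0.4366 0.1985 0.1582] rect [0.4341 0.1992] [0.01  0.075] 81.1 PCA 171.7
s plate1 94 mean [0.4427 0.2558 0.1582] rect [0.4411 0.2566] [0.011 0.0
[... 1336 characters left out ...]
0.215  0.0782] rect [0.6204 0.216 ] [0.013 0.295] 3.6 PCA 93.4
t plate0 101 mean [0.4335 0.1995 0.158 ] rect [0.4333 0.1999] [0.011 0.074] 82.1 PCA 171.8
t plate1 104 mean [0.438  0.2571 0.1578] rect [0.4382 0.2574] [0.011 0.073] 82.5 PCA 172.2
t plate2 107 mean [0.4476 0.3142 0.1578] rect [0.4475 0.3151] [0.012 0.074] 81.0 PCA 171.8
t ball 58 mean [0.3833 0.0809 0.1029] rect [0.3832 0.0813] [0.021 0.024] 1.0 PCA 86.6
t house 248 mean [0.4193 0.0775 0.0242] rect [0.415  0.0791] [0.05  0.068] 85.4 PCA -173.1
t bottle 70 mean [ 0.7773 -0.0449  0.1476] rect [ 0.778  -0.0445] [0.026 0.026] 60.7 PCA -169.4
t rackwall 291 mean [0.4382 0.2501 0.0586] rect [0.4389 0.2569] [0.143 0.085] 81.9 PCA 81.8
```

Run:
```python
from h import *
q=down(np.radians(-4))
move_gripper(.046)
move_ptp([.382,.081,.24],q)
servo_line([.382,.081,.088],q,rate=.12)
print(current_position().round(4) if hasattr(current_position(),'round') else current_position(), current_finger_gap())
F0=np.array(current_force())
hit=servo_line([.4625,.0762,.088],q,rate=.08,contact_N=20)
print(hit,current_position(),np.array(current_force())-F0)
servo_line([.4545,.0767,.088],q); servo_line([.4545,.0767,.24],q,rate=.2)
move_ptp([.42,-.2,.35],down(0))
c=capture("top");cv2.imwrite("pics/t1.png",c["image"][80:320,160:480]);a=capture("scene");cv2.imwrite("pics/s1.png",cv2.resize(a["image"][100:320,160:480],None,fx=2,fy=2))
P,_,_=cloud(a);p=P[(abs(P[:,0]-.42)<.08)&(abs(P[:,1]-.08)<.035)&(P[:,2]>.085)];print(p.mean(0))
print(current_clock())
```

```text
[0.3825 0.081  0.0884] 0.045923796535398714
False [0.4619612  0.07622577 0.08789479] [-1.93426293 -1.42159236 -1.26894825]
[0.4575205  0.07513249 0.09845441]
10.675
```

View pics/s1.png

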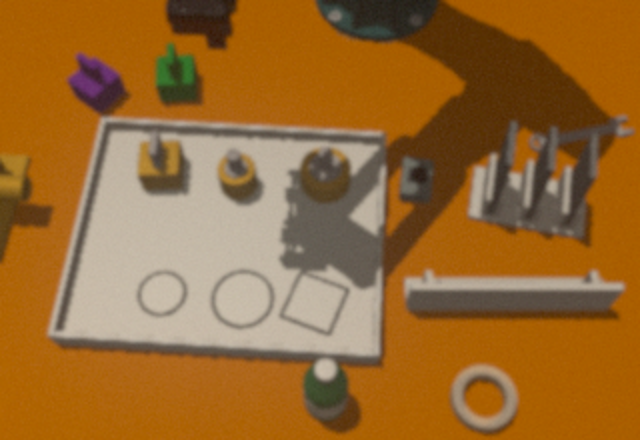

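```bash
cat >> h.py <<'E'
def slide(start,yaw0,way,yaw1,op=.05,z=.076):
    q0,q1=down(yaw0),down(yaw1)
    move_gripper(op)
    move_ptp([*start,.20],q0); servo_line([*start,.13],q0,rate=.2)
    hit=servo_line([*start,z],q0,rate=.08,contact_N=8)
    if hit: print("HIT",current_position()); return False
    zz=current_position()[2]
    move_gripper(0.0); print("gap",current_finger_gap())
    for w in way[:-1]: servo_line([*w,zz],q1,rate=.10)
    servo_line([*way[-1],zz],q1,rate=.06)
    sleep(.3); print("at",np.round(current_position(),4),"F",np.round(current_force(),1))
    move_gripper(op); servo_line([*way[-1],.2],q1,rate=.15)
    return True
E
python3 - <<'E'
from h import *
r=np.radians
for y0,y1 in((95.7,72),(-84.3,-108)):
    print(y0,inverse_kinematics([.4315,-.3275,.076],down(r(y0))),inverse_kinematics([.6375,-.0705,.076],down(r(y1))))
y0,y1=(95.7,72) 
if inverse_kinematics([.4315,-.3275,.076],down(r(y0))) is None or inverse_kinematics([.6375,-.0705,.076],down(r(y1))) is None: y0,y1=-84.3,-108
slide([.4315,-.3275],r(y0),[[.55,-.29],[.56,-.09],[.6375,-.0705]],r(y1))
move_ptp([.42,.0,.35],down(0))
for n in("scene","top"):
    c=capture(n); P,_,_=cloud(c)
    p=P[(abs(P[:,0]-.6375)<.05)&(abs(P[:,1]+.07)<.05)&(P[:,2]>.092)];R=cv2.minAreaRect(p[:,:2].astype(np.float32));print(n,p.mean(0).round(4),R)
cv2.imwrite("pics/s2.png",cv2.resize(c["image"][100:320,160:480],None,fx=2,fy=2))
print(current_clock())
E
```

```text
95.7 [-0.77675931  0.45470154  1.789653    0.          0.89723812 -2.44703941] [-2.17771926e-01  5.68026142e-01  1.55922626e+00 -4.44089210e-16
  1.01434025e+00 -1.47440899e+00]
-84.3 [-7.76759314e-01  4.54701535e-01  1.78965300e+00 -4.44089210e-16
  8.97238123e-01  6.94553245e-01] [-2.17771926e-01  5.68026142e-01  1.55922626e+00 -4.44089210e-16
  1.01434025e+00  1.66718367e+00]
gap 0.01195057687335495
at [ 0.6374 -0.0705  0.0763] F [ 0.5  0.6 -6.5]
scene [ 0.6385 -0.0682  0.1024] ((0.636624813079834, -0.06836020946502686), (0.012292694300413132, 0.04382936656475067), 70.72323608398438)
top [ 0.6345 -0.0676  0.1051] ((0.6349961161613464, -0.06760423630475998), (0.01176855806261301, 0.04316175356507301), 72.51305389404297)
22.9583
```

View pics/s2.png

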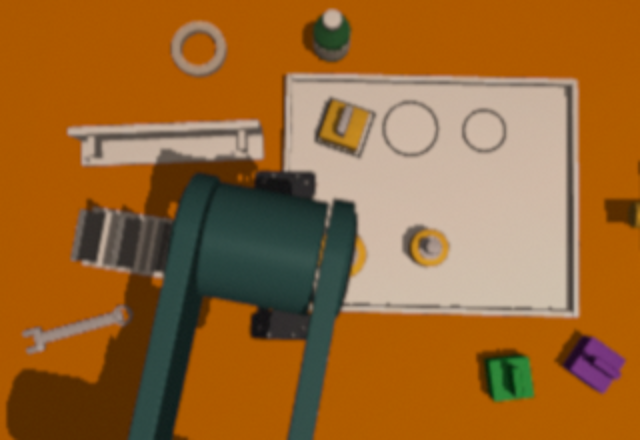

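```bash
cat >> h.py <<'E'
def tops(box,zmin=.092,names=("scene","top")):
    """mean xy of two cameras of what stands above zmin in box (x0,x1,y0,y1)"""
    o=[]
    for n in names:
        P,_,_=cloud(capture(n))
        p=P[(P[:,0]>box[0])&(P[:,0]<box[1])&(P[:,1]>box[2])&(P[:,1]<box[3])&(P[:,2]>zmin)&(P[:,2]<.115)]
        o.append(np.array(cv2.minAreaRect(p[:,:2].astype(np.float32))[0]) if len(p)>8 else [np.nan]*2)
    o=np.array(o);print("tops",o.round(4).tolist());return o.mean(0)
E
python3 - <<'E'
from h import *
move_ptp([.4,.35,.33],down(0))
w=tops((.36,.55,-.14,.03)); n=tops((.36,.55,-.27,-.14))
if np.hypot(*(w-[.431,-.0663]))<.008: w=np.array([.4315,-.0663])
print(w,n)
slide(w,0,[[.54,-.165],[.6378,-.178]],0)
n=tops((.36,.56,-.30,-.12)); print(n)
slide(n,0,[[.54,-.285],[.637,-.298]],0)
move_ptp([.4,.3,.35],down(0))
for b in((.57,.72,-.12,-.01),(.57,.72,-.24,-.12),(.57,.72,-.36,-.24)): tops(b)
print(current_clock())
E
```

```text
tops [[0.4313, -0.0677], [0.4301, -0.0657]]
tops [[0.4449, -0.2049], [0.4423, -0.2034]]
[ 0.4315 -0.0663] [ 0.44358282 -0.2041406 ]
gap 0.00030226449291985517
at [ 0.6377 -0.178   0.0764] F [ 0.3  0.9 -0.7]
tops [[0.414, -0.1513], [nan, nan]]
[nan nan]Traceback (most recent call last):
  File "<stdin>", line 8, in <module>
  File "h.py", line 22, in slide
    move_ptp([*start,.20],q0); servo_line([*start,.13],q0,rate=.2)
    ~~~~~~~~^^^^^^^^^^^^^^^^^
ValueError: expected 3 finite numbers
```

Run:
```python
from h import *
move_ptp([.4,.35,.33],down(0))
for n in("scene","top"):
    c=capture(n)
    for q in("wide_c","narrow_c","square_c"):
        print(n,q,[(round(d["conf"],2),ray(c,d["xy"],.06)[:2].round(3).tolist()) for d in spot_in(n,q) if d["conf"]>.4])
    if n=="scene": cv2.imwrite("pics/s3.png",cv2.resize(c["image"][100:320,160:480],None,fx=2,fy=2))
print(current_clock())
```

```text
scene wide_c [(0.71, [0.441, -0.143])]
scene narrow_c [(0.79, [0.454, -0.216])]
scene square_c [(0.87, [0.267, -0.325]), (0.78, [0.297, -0.462]), (0.67, [0.638, -0.07]), (0.59, [0.472, 0.253])]
top wide_c [(0.89, [0.417, -0.141]), (0.44, [0.621, -0.096])]
top narrow_c [(0.69, [0.443, -0.202])]
top square_c [(0.67, [0.256, -0.329]), (0.6, [0.269, -0.451]), (0.58, [0.632, -0.067])]
36.9167
```

View pics/s3.png

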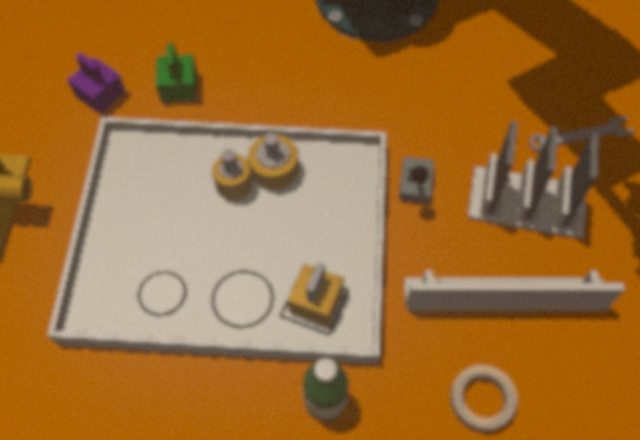

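Run:
```python
from h import *
sq=tops((.57,.72,-.12,-.01)); w=tops((.36,.5,-.17,-.12)); n=tops((.36,.5,-.27,-.172))
c=capture("top"); cv2.imwrite("pics/r4.png",cv2.resize(rect(c,.015,.36,.72,-.36,.02,.0005),None,fx=.75,fy=.75)); print(current_clock())
```

```text
tops [[0.6369, -0.0683], [0.6349, -0.0677]]
tops [[0.4132, -0.1507], [0.411, -0.1502]]
tops [[0.4463, -0.2132], [0.4454, -0.2118]]
37.2667
```

View pics/r4.png

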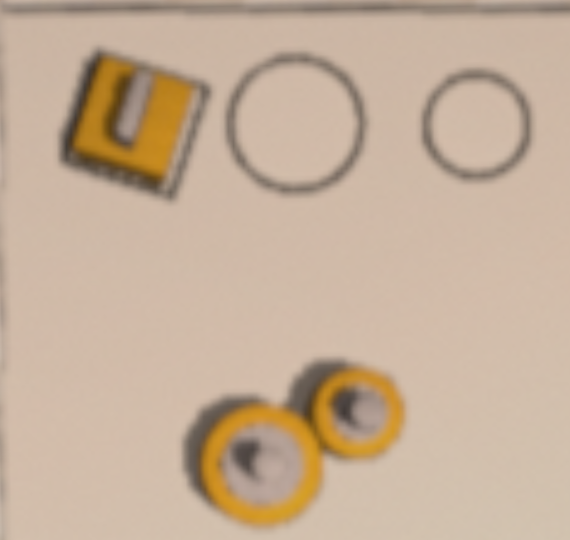

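Run:
```python
from h import *
slide([.445,-.2125],0,[[.54,-.29],[.637,-.298]],0)
move_ptp([.4,.35,.33],down(0))
w=tops((.36,.52,-.25,-.03)); print(w)
slide(w,0,[[.54,-.165],[.6378,-.178]],0)
move_ptp([.4,.3,.35],down(0))
for b in((.57,.72,-.12,-.01),(.57,.72,-.24,-.12),(.57,.72,-.36,-.24)): tops(b)
print(current_clock())
```

```text
gap 0.021427108101448218
at [ 0.6368 -0.2979  0.0762] F [ 0.3 -0.7 -6.7]
tops [[0.4142, -0.1505], [0.4111, -0.1501]]
[ 0.41262954 -0.15030923]
gap 0.0216946444430607
at [ 0.6377 -0.178   0.0765] F [-0.7 -1.2 -5.3]
tops [[0.6366, -0.0684], [0.6351, -0.0677]]
tops [[0.6397, -0.1791], [0.6386, -0.1774]]
tops [[0.6388, -0.2974], [0.6364, -0.2967]]
60.5083
```

```bash
cat >> h.py <<'E'
RC=np.array([.6214,.2155]);RY=np.radians(3.4);TH=np.radians(14)
def place(p,ly,g=.004,op=.032):
    q0=down(np.radians(82))
    u=np.array([-np.sin(TH),0,np.cos(TH)]);n=np.array([np.cos(TH),0,np.sin(TH)])
    R=Ro.from_euler('z',RY)
    q1=(R*Ro.from_matrix(np.column_stack([n,np.cross(-u,n),-u]))).as_quat()
    loc=np.array([.006+.08*np.tan(TH)+g,ly,0])+.111*u+.005*n
    T=R.apply(loc)+[*RC,0]
    up=lambda d:[T[0],T[1],T[2]+d]
    if inverse_kinematics(up(.17),q1) is None or inverse_kinematics(T,q1) is None: print("noik");return
    move_gripper(op); move_ptp([*p,.25],q0)
    if servo_line([*p,.121],q0,rate=.12,contact_N=8): print("HIT",current_position());return
    move_gripper(0.); print("gap",current_finger_gap())
    servo_line([*p,.30],q0,rate=.15)
    move_ptp(up(.17),q1); servo_line(up(.012),q1,rate=.12)
    hit=servo_line(up(-.006),q1,rate=.03,contact_N=4)
    print("hit",hit,"dz",round(current_position()[2]-T[2],4),"F",np.round(current_force(),1))
    move_gripper(op)
    b=R.apply(u); C=np.array(current_position()); servo_line(list(C+.09*b),q1,rate=.12)
    servo_line([C[0]+.09*b[0],C[1]+.09*b[1],.3],q1,rate=.2); print("t",current_clock())
E
python3 - <<'E'
from h import *
place([.4337,.1995],-.09)
move_ptp([.42,-.1,.35],down(0))
c=capture("scene");cv2.imwrite("pics/s5.png",cv2.resize(c["image"][120:320,260:520],None,fx=2.5,fy=2.5))
P,_,_=cloud(c);p=P[(P[:,0]>.55)&(P[:,0]<.72)&(abs(P[:,1]-.12)<.036)&(P[:,2]>.085)]
print(len(p),p.max(0),p.mean(0)); q=np.polyfit(p[:,2],p[:,0],1);print(np.degrees(np.arctan(q[0])))
E
```

```text
gap 0.010123286494546701
hit True dz -0.0 F [-1.   0.2  3.6]
t 70.6667
453 [0.64563053 0.15589934 0.14778826] [0.6288421  0.12240227 0.11933366]
-20.365172809240015
```

View pics/s5.png

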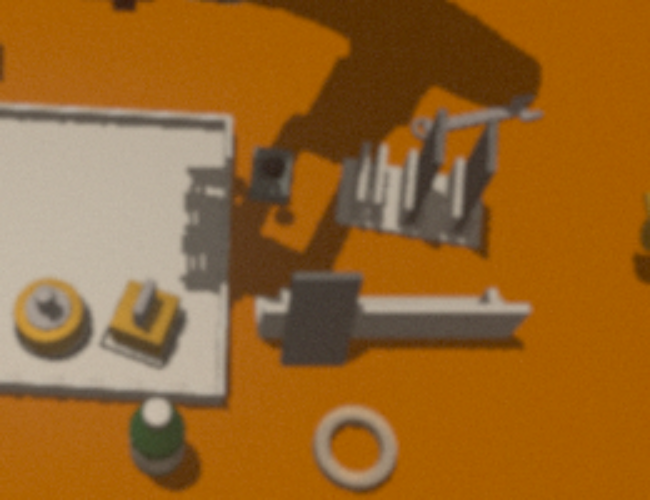

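The first plate leans properly at about 18–20°, seen at (320,318) on the wall. Next, the other two.

Run:
```python
from h import *
place([.4397,.257],0.0,g=.003)
place([.4478,.3146],.09,g=.003)
move_ptp([.42,-.05,.36],down(0))
c=capture("scene");cv2.imwrite("pics/s6.png",cv2.resize(c["image"][120:320,200:520],None,fx=2.4,fy=2.4))
P,_,_=cloud(c)
R=Ro.from_euler('z',-RY); L=R.apply(P-[*RC,0])
for ly in(-.09,0,.09):
    p=L[(abs(L[:,0])<.07)&(abs(L[:,1]-ly)<.03)&(L[:,2]>.03)&(L[:,0]+L[:,2]*.2>.015)]
    q=np.polyfit(p[:,2],p[:,0],1);print(ly,len(p),"top",p.max(0).round(3),"tilt",np.degrees(np.arctan(q[0])))
move_ptp([.4,.3,.36],down(0))
for b in((.57,.72,-.12,-.01),(.57,.72,-.24,-.12),(.57,.72,-.36,-.24)): tops(b)
print(current_clock())
```

```text
gap 0.009762762524748853
hit True dz 0.0 F [-0.7 -0.6  3.2]
t 81.7083
gap 0.0100642798144196
hit True dz 0.0001 F [-0.1  0.8  5. ]
t 91.3
-0.09 667 top [ 0.034 -0.06   0.147] tilt -18.75019183142452
0 666 top [0.035 0.03  0.149] tilt -18.2536218042479
0.09 658 top [0.033 0.12  0.147] tilt -18.293273688548563
tops [[0.6362, -0.0679], [0.6349, -0.0676]]
tops [[0.6399, -0.179], [0.6383, -0.1776]]
tops [[0.6393, -0.2974], [0.6364, -0.2964]]
94.45
```

View pics/s6.png

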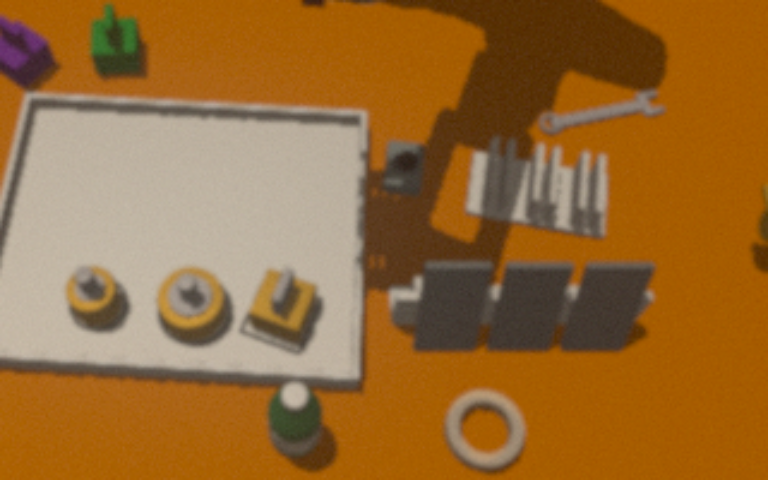

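Run:
```python
from h import *
q=down(np.radians(-4))
move_gripper(.042); move_ptp([.4545,.0765,.24],q)
print(servo_line([.4545,.0765,.088],q,rate=.12,contact_N=8))
print(servo_line([.371,.0815,.088],q,rate=.08,contact_N=20),current_position(),current_force())
servo_line([.378,.0813,.088],q); servo_line([.378,.0813,.25],q,rate=.2)
move_ptp([.38,.3,.36],down(0)); sleep(.3)
for b in((.57,.72,-.12,-.01),(.57,.72,-.24,-.12),(.57,.72,-.36,-.24)): tops(b)
c=capture("scene");cv2.imwrite("pics/s7.png",cv2.resize(c["image"][120:320,200:520],None,fx=2.4,fy=2.4))
P,_,_=cloud(c);p=P[(abs(P[:,0]-.42)<.08)&(abs(P[:,1]-.08)<.035)&(P[:,2]>.085)&(P[:,2]<.12)];print(p.mean(0))
L=Ro.from_euler('z',-RY).apply(P-[*RC,0])
for ly in(-.09,0,.09):
    p=L[(abs(L[:,0])<.07)&(abs(L[:,1]-ly)<.03)&(L[:,2]>.03)&(L[:,0]+L[:,2]*.2>.015)]
    print(ly,len(p),"tilt",np.degrees(np.arctan(np.polyfit(p[:,2],p[:,0],1)[0])))
print(current_clock())
```

```text
False
False [0.37141634 0.08150087 0.08801036] [-0.24231313 -0.68474197 -0.07842094]
tops [[0.6363, -0.0681], [0.6353, -0.0677]]
tops [[0.6407, -0.179], [0.638, -0.1773]]
tops [[0.6387, -0.2975], [0.6362, -0.2957]]
[0.38393433 0.08056708 0.09948759]
-0.09 667 tilt -18.770546107192594
0 664 tilt -18.239471266838283
0.09 667 tilt -18.294972443347095
101.3
```

View pics/s7.png

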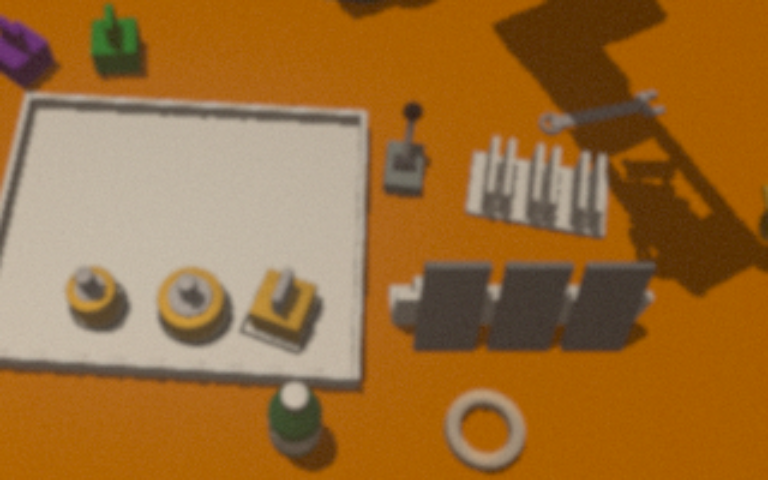

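```bash
python3 -c "
from bench import *
close_job()"
```

```text
the job is handed in; nothing more can be done
```

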